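# Clip the tank back onto the model tank wagon

## Robot

A 6-joint arm with a two-finger parallel gripper is mounted at the origin on the work surface. World frame = base frame: x ahead of the robot, y to its left, z up, the work surface at z = 0. Lengths are in m, angles in rad, forces in N, time in s.
With the tool pointing down it reaches from about 0.275 to 0.75 m from the base axis. Payload 10.2 kg.
Tool frame: the origin (TCP) lies midway between the tips of the shut fingers; the grasp point (between the pads) lies 19 mm behind it (env.hold_point_z is the distance from the TCP to the grasp point, in m); z points along the fingers, y is the line along which they close (so a half turn about z gives the same grasp; the last joint's range is limited). The gripper opens to 85 mm and grips with 20 to 120 N. Pads are 22 mm wide; open, the fingers measure 114 mm over their backs; the gripper's body (76 mm by 85 mm) begins 54 mm behind the grasp point. The pads swing forward as they close: fully open they stand 13 mm farther back than shut.
Start: joints at [-1.405, 0.313, 1.498, -0, 1.331, -0.223], TCP at [0.199, -0.486, 0.231] pointing down, gripper open.
Joint ranges: [-2.94, 2.94], [-0.97, 2.17], [0.19, 2.56], [-1.23, 4.37], [0.02, 3.11], [-2.88, 2.88]. Speed limits (rad/s): [2.39, 2.39, 3.01, 3.14, 3.14, 3.14].

## Interface

Orientations are given as a unit quaternion [x, y, z, w].
In Python, from bench import env, kinematics, monitor, eyes, job gives the robot as it stands. The module is installed in compiled form; this text tells all that it offers. Calls block until the motion is done:
- env.reach(position, orientation): joint-space move of the TCP to a pose.
- env.movel(position, velocity=0.15, frame=None, guard=None): straight line of the TCP; frame=None keeps the orientation; velocity is the mean speed in m/s. With guard (N) it stops when the force on the tool has changed by that much, and returns True; else False.
- env.set_joints(angles): joint-space move.
- env.release() and env.close_gripper(effort=None): open the fingers fully, or close them until they stop; effort is the grip in N (None keeps the last).
- env.hold(seconds).
- kinematics.ik(position, orientation): joint angles nearest the present ones, or None.
- monitor.sense(): the state.
- eyes.grab_frame(name): name is "scene" or "top" or "wrist"; returns a dict with "frame" (400x640x3 uint8, red, green, blue), "mtx" (3x3 intrinsics, pixels), "k1" (the pictures are not rectified: a ray, as slopes to the right and down, at radius r is drawn at 1 + k1 r^2 times it, then the intrinsics apply), "view" (4x4, takes a point from world to camera coordinates). Camera axes: x right, y down, z forward; pixel columns grow to the right and rows downward; lengths in m; the calibration is good to about 2 mm. A picture is of the moment at which its call begins. There is no depth.
A pose or a line that the arm cannot do raises env.MotionError and nothing moves.
- job.hand_in(): hands the job in; it is judged then, once.
The state is a dict: "clock": time; "joints": joint angles; "qvel": joint speeds; "joint_efforts": joint torques, N m; "position": TCP position; "ee_rot": TCP orientation; "contact_force": force on the tool from outside, world axes, zero at the start; "ft_torque": the same for the moment, N m; "finger_gap": opening from 0.0 (shut) to 1.0 (fully open); "gripper_force": force on a finger pad.
Only numpy, scipy, OpenCV 4.12 (cv2) and the standard library are available. Lean on these libraries where they do the work, as an engineer would, in place of code of your own. Each camera call takes 0.05 s, during which the arm holds its last target. There are 200 camera calls.

## Task

Lift the silver tank out of its padded wooden cradle and clip it back onto the chassis of the model tank wagon: dome up, its two black bands in the two pairs of red-tipped spring clips, pressed straight down until all four clips have snapped over its side seams and hold it, then let go. Press only as hard as the clips need: the chassis gives on its axle springs, and these must not be pushed solid. Leave the green van, the polish jar and the screwdriver where they are.

Things in the scene. Friction and masses are not known exactly. Their poses are not given: they have to be found in the camera images.
- tank: Loose silver tank, about 250 g: level cylinder, 52 mm diameter, 190 mm long over its round ends. Origin at mid length on its axis; x along it, z up through the dome (26 mm diameter, top 47 mm above the axis). A grey seam (4.8 mm thick) on each flank at axis height makes it 58.4 mm wide. Same both ways round. Starts dome up in the cradle, axis 54 mm above the bench.
- band_a (a point): Point on the tank's axis inside one black band (18 mm wide), 50 mm from the tank's middle along its +x.
- band_b (a point): The same in the other black band, 50 mm along the tank's -x.
- cradle: Wooden cradle fixed to the bench, base 200 x 95 x 12 mm, x along its length, origin in the middle of its underside. Two green-padded V blocks at x = +-60 mm (24 mm wide, up to 40 mm above the bench) carry the tank; nothing else stands on the base.
- wagon: Track plank (340 x 110 x 10 mm) with brass rails, chocked red wheels and axle boxes, fixed to the bench. Origin in the middle of its underside, x along the track. The black chassis on it is 282 mm long, 80 mm wide, deck 72 mm above the bench; it can only move up and down, on the axle springs (joint frame).
- home (a point): Where the tank's middle lies once clipped in: mid chassis, 39.5 mm above its deck (111.5 mm above the bench, springs unloaded); moves with the chassis; x along the wagon, z up. A rubber-tipped leaf under it pushes the tank up with 7 to 9 N from 3.5 mm above home. Saddles stop the tank 1.5 mm below home; let go, it rises to home, against the hooks. A tank not caught stays 3 mm or more too high.
- clips_a (a point): Middle between the hook edges of the clip pair 50 mm from home along the wagon's +x, 2.5 mm above home. Two steel leaves, 17 mm wide, 61 mm apart, with red hooks 53 mm apart; their sloping lead-ins widen to 66 mm 20 mm higher. The seams meet the lead-ins 10 to 12 mm above home and spread the clips; the hooks spring back over the seams only below 3 mm above home, measured on the chassis.
- clips_b (a point): The same for the other clip pair, 50 mm from home along the wagon's -x. Both pairs together need a push of 12 to 16 N (more if off-centre or rolled); the snap is felt as a drop to about 8 N, then the force rises again on the saddles.
- frame (a joint): How far the chassis is pressed down on its axle springs, m: 0 as it stands, positive down, 2.2 N per mm, 0.001 with the tank's weight. Under the push it sinks 5 to 7 mm before the clips snap, so the tank must go below the height where home was measured. At 0.011 (24 N) the springs are solid.
- van: Loose model van, green with red roof, 150 x 66 x 97 mm, 450 g; a bystander. Origin under its middle.
- polish: Loose jar of polish, blue label, yellow cap, 48 mm diameter, 62 mm high; a bystander. Origin under its middle.
- driver: Loose screwdriver with an orange handle, 160 mm long, lying on the bench; a bystander.
There are look-alikes about, which are no part of the job. Leave any pink look-alike of the tank alone.

How it is judged:
By the outcome, as a careful person would: the job done as asked, in the order asked, and still so for the second after the job is handed in, with the robot touching nothing.
It also fails if it takes over 56 s, if anything falls off the work surface, if the arm or the gripper's body presses on something with over 40 N, if the wrist force passes 120 N, or if a joint passes its speed limit or range.

## Working session

There is one attempt and no reset: what is moved stays moved. The work goes in short steps, each a Python script; the robot and the scene stay as the last script left them, time stands still between calls to the robot, and variables do not carry over. Pictures are saved under pics/ and viewed, at most 10 in all, crops included, and the job is handed in when it is done.

```bash
mkdir -p pics
python3 - <<'E'
from bench import env, kinematics, monitor, eyes, job
import cv2, pickle
d={}
for n in ("scene","top"):
    f=eyes.grab_frame(n); d[n]=f
    cv2.imwrite(f"pics/{n}0.png",f["frame"][:,:,::-1])
    print(n,f["mtx"].tolist(),f["k1"],f["view"].round(3).tolist())
pickle.dump(d,open("f0.pkl","wb"))
s=monitor.sense();print(s["clock"],s["position"],s["ee_rot"],s["contact_force"],env.hold_point_z)
E
```

```text
scene [[464.2877985041327, 0.0, 320.54229084092424], [0.0, 464.2877985041327, 202.34252159200895], [0.0, 0.0, 1.0]] 0.005598664147705927 [[0.133, 0.991, -0.01, -0.194], [0.864, -0.121, -0.489, -0.367], [-0.486, 0.056, -0.872, 1.477], [0.0, 0.0, 0.0, 1.0]]
top [[441.2057247937612, 0.0, 318.02685707541843], [0.0, 441.2057247937612, 199.24401080864018], [0.0, 0.0, 1.0]] -0.07646815043048119 [[-0.022, -1.0, 0.003, 0.147], [-0.996, 0.021, -0.085, 0.508], [0.085, -0.005, -0.996, 1.161], [0.0, 0.0, 0.0, 1.0]]
0.1 [ 0.19897356 -0.48559059  0.23082249] [ 9.81158265e-01  1.93204936e-01  1.17972230e-05 -5.58813598e-04] [-0.31986806  0.20007381 -0.76037283] 0.0187
```

View pics/top0.png

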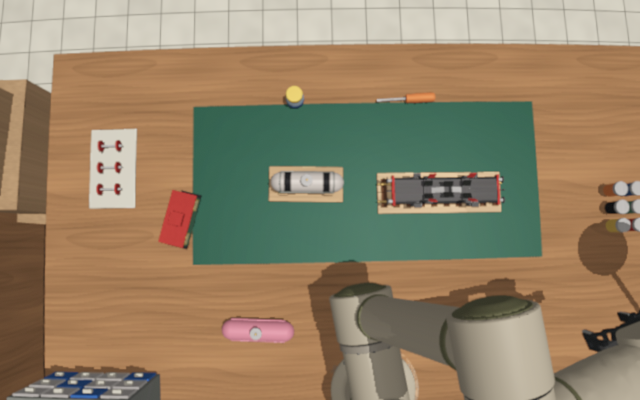

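View pics/scene0.png

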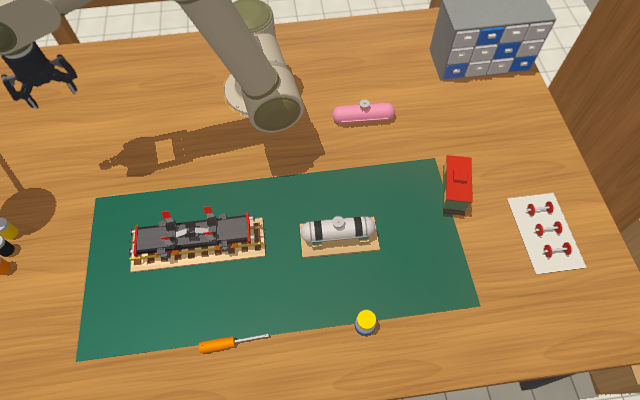

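```bash
cat > h.py <<'E'
import numpy as np, cv2
from scipy.spatial.transform import Rotation as R
from bench import env, kinematics, monitor, eyes, job
def dist(f): return np.array([f["k1"],0,0,0,0.])
def ray(f,uv):
    p=cv2.undistortPoints(np.array(uv,float).reshape(-1,1,2),f["mtx"],dist(f)).reshape(-1,2)
    V=f["view"]; d=np.c_[p,np.ones(len(p))]@V[:3,:3]
    return -V[:3,:3].T@V[:3,3],d
def plane(f,uv,z):
    o,d=ray(f,uv); z=np.asarray(z,float)
    return o+d*((z-o[2])/d[:,2])[:,None]
def proj(f,P):
    V=f["view"]
    return cv2.projectPoints(np.array(P,float).reshape(-1,1,3),cv2.Rodrigues(V[:3,:3])[0],V[:3,3],f["mtx"],dist(f))[0].reshape(-1,2)
def down(a): # tool down, tool y (closing line) at world angle a+90deg, i.e. tool x along a
    c,s=np.cos(a),np.sin(a)
    return R.from_matrix(np.array([[c,s,0],[s,-c,0],[0,0,-1.]])).as_quat()
E
python3 - <<'E'
from h import *
import pickle
d=pickle.load(open("f0.pkl","rb"))
t=plane(d["top"],[[270,182],[343,182],[287,182],[325,182]],.054);print(t.round(4))
w=plane(d["top"],[[390,191],[502,190]],.072);print(w.round(4))
t=plane(d["scene"],[[338,222]],.101);print(t.round(4))
f=eyes.grab_frame("wrist");print(f["view"].round(3).tolist(),f["mtx"].tolist(),f["k1"]);s=monitor.sense()
V=f["view"];T=R.from_quat(s["ee_rot"]).as_matrix();print("cam in tool",T.T@(-V[:3,:3].T@V[:3,3]-s["position"]),T.T@V[:3,:3].T)
for p in ([.495,.03,.3],[.5,-.29,.3]):
    for a in (np.pi/2,-np.pi/2): print(kinematics.ik(p,down(a)))
E
```

```text
[[0.5558 0.2607 0.054 ]
 [0.5517 0.0698 0.054 ]
 [0.5548 0.2162 0.054 ]
 [0.5527 0.1169 0.054 ]]
[[ 0.5236 -0.0496  0.072 ]
 [ 0.5202 -0.3442  0.072 ]]
[[0.56   0.1644 0.101 ]]
[[0.38, -0.925, -0.002, -0.524], [-0.884, -0.364, 0.292, -0.038], [-0.271, -0.11, -0.956, 0.38], [0.0, 0.0, 0.0, 1.0]] [[326.26643962176115, 0.0, 319.8712792731243], [0.0, 326.26643962176115, 196.55660428801647], [0.0, 0.0, 1.0]] -0.03669169031008044
cam in tool [ 0.07530662 -0.00033714 -0.14286131] [[ 1.04725116e-03 -9.56260188e-01 -2.92515565e-01]
 [ 9.99999140e-01  1.23249440e-03 -4.48984906e-04]
 [ 7.89870188e-04 -2.92514843e-01  9.56260656e-01]]
[-1.76191909e-01  2.06264360e-01  1.45715167e+00 -4.44089210e-16
  1.47817662e+00 -1.76191909e-01]
None
[-7.28172998e-01  3.97753271e-01  1.20236402e+00 -4.44089210e-16
  1.54147536e+00 -7.28172998e-01]
[-7.28172998e-01  3.97753271e-01  1.20236402e+00 -4.44089210e-16
  1.54147536e+00  2.41341966e+00]
```

Run:
```python
from h import *
import pickle
d={}
for n,p in (("wag",[.522,-.197,.25]),("tank",[.5537,.165,.22])):
    env.reach(p,down(np.pi/2)); env.hold(.2)
    f=eyes.grab_frame("wrist"); d[n]=f; cv2.imwrite(f"pics/{n}1.png",f["frame"][:,:,::-1])
    print(monitor.sense()["clock"],monitor.sense()["position"])
pickle.dump(d,open("f1.pkl","wb"))
```

```text
1.9917 [ 0.52177594 -0.19758549  0.249983  ]
3.6083 [0.55390367 0.16429421 0.22003451]
```

View pics/wag1.png

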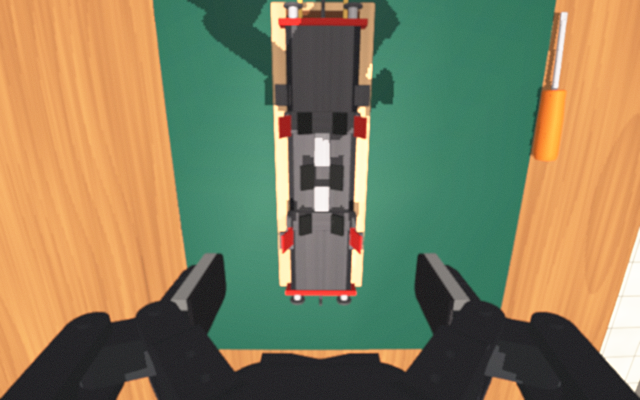

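View pics/tank1.png

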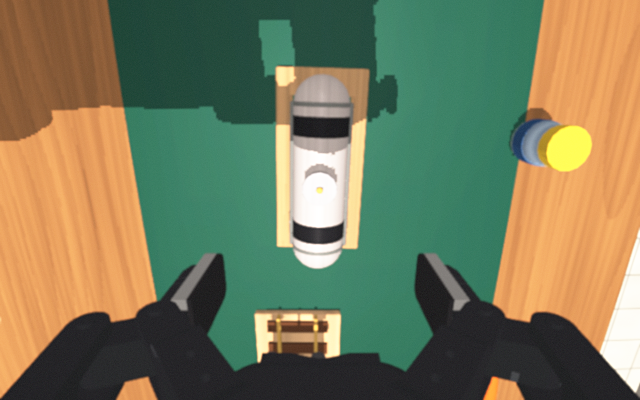

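Run:
```python
from h import *
import pickle
d=pickle.load(open("f1.pkl","rb"))
f=d["wag"]; im=f["frame"].astype(int); r,g,b=im[...,0],im[...,1],im[...,2]
m=((r>110)&(g<60)&(b<60)).astype(np.uint8); m[310:]=0; m[:,:250]=0; m[:,400:]=0
n,l,st,c=cv2.connectedComponentsWithStats(m)
for i in range(1,n):
    if st[i,4]>25: print(st[i].tolist(),c[i].round(1), plane(f,[c[i]],.124).round(4), plane(f,[c[i]],.066).round(4))
f=d["tank"]; im=f["frame"].astype(int); g=im.max(2)
m=(g<60).astype(np.uint8); m[:90]=0; m[255:]=0; m[:,:285]=0; m[:,360:]=0
n,l,st,c=cv2.connectedComponentsWithStats(m)
for i in range(1,n):
    if st[i,4]>100:
        print(st[i].tolist(),c[i].round(1)); x,y,w,h,_=st[i]
        for k in (0.5,): # top centre band rows
            col=int(x+w/2); rr=np.where(l[:,col]==i)[0]; print(col,rr.min(),rr.max(),plane(f,[[col,rr.min()-.5],[col,rr.max()+.5]],.080).round(4).tolist())
        print(plane(f,[[x-.5,y+h/2],[x+w-.5,y+h/2]],.062).round(4).tolist())
# seam/silhouette edges across rows
for row in (110,128,150,210,232,245):
    print(row,' '.join(str(tuple(v)) for v in d["tank"]["frame"][row,284:298].tolist()) if row in(150,) else '')
# dome knob
m=((im[...,0]>180)&(im[...,2]<120)&(im[...,0]-im[...,2]>70)).astype(np.uint8); m[:,:305]=0;m[:,335:]=0;m[:175]=0;m[205:]=0
print(m.sum(),cv2.moments(m,True)["m10"]/max(m.sum(),1),cv2.moments(m,True)["m01"]/max(m.sum(),1))
cv2.imwrite("pics/crop.png",cv2.resize(np.hstack([d["tank"]["frame"][60:280,260:380],d["wag"]["frame"][60:280,260:380]])[:,:,::-1],None,fx=2.7,fy=2.7,interpolation=cv2.INTER_NEAREST))
```

```text
[298, 17, 69, 11, 549] [331.2  21.5] [[ 0.5307 -0.0679  0.124 ]] [[ 0.5325 -0.0561  0.066 ]]
[280, 115, 11, 22, 215] [285.1 125.9] [[ 0.4941 -0.1448  0.124 ]] [[ 0.488  -0.1496  0.066 ]]
[353, 116, 13, 22, 224] [359.1 126.5] [[ 0.554  -0.1453  0.124 ]] [[ 0.5608 -0.1502  0.066 ]]
[283, 228, 10, 23, 162] [287.5 238.9] [[ 0.4932 -0.2444  0.124 ]] [[ 0.4869 -0.2707  0.066 ]]
[350, 228, 10, 23, 154] [354.9 239.2] [[ 0.5537 -0.2447  0.124 ]] [[ 0.5604 -0.2711  0.066 ]]
[287, 284, 9, 8, 40] [290.  288.3] [[ 0.494  -0.2954  0.124 ]] [[ 0.4878 -0.3327  0.066 ]]
[338, 285, 17, 8, 44] [349.2 289.3] [[ 0.55   -0.2965  0.124 ]] [[ 0.5559 -0.334   0.066 ]]
[293, 116, 56, 21, 1020] [320.8 126.9]
321 118 136 [[0.5555, 0.2228, 0.08], [0.5555, 0.2069, 0.08]]
[[0.5297, 0.2138, 0.062], [0.5805, 0.2138, 0.062]]
[294, 223, 22, 20, 280] [303.7 233. ]
305 227 240 [[0.5406, 0.1236, 0.08], [0.5404, 0.1094, 0.08]]
[[0.5282, 0.1093, 0.062], [0.5501, 0.1093, 0.062]]
[319, 224, 24, 19, 295] [331.2 233.8]
331 228 241 [[0.5649, 0.1226, 0.08], [0.5651, 0.1083, 0.08]]
[[0.5531, 0.1088, 0.062], [0.5771, 0.1087, 0.062]]
110 
128 
150 (254, 236, 168) (254, 232, 166) (253, 227, 158) (252, 221, 152) (251, 216, 149) (237, 197, 151) (205, 185, 163) (197, 192, 182) (199, 194, 185) (203, 192, 183) (219, 202, 194) (229, 216, 208) (238, 227, 222) (244, 235, 228)
210 
232 
245 
4 319.5 188.0
```

View pics/crop.png

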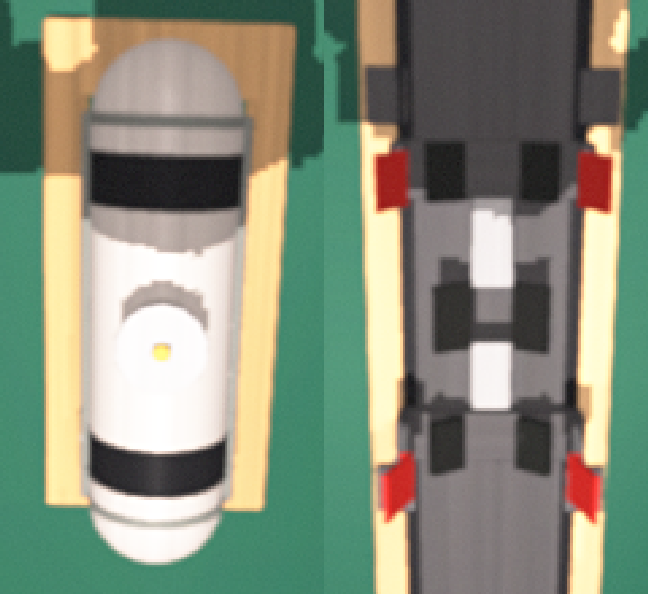

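Run:
```python
from h import *
import pickle
d=pickle.load(open("f1.pkl","rb"))
print(plane(d["tank"],[[319.5,188]],.1005), plane(d["wag"],[[280,21],[367,21],[285,292],[355,292]],.068).round(4).tolist())
q=down(np.pi/2-.023)
env.reach([.554,.1653,.12],q)
env.movel([.554,.1653,.034],.1)
env.close_gripper(60)
s=monitor.sense();print(s["clock"],s["finger_gap"],s["gripper_force"],s["contact_force"],s["position"])
env.movel([.554,.1653,.06],.05)
s=monitor.sense();print(s["finger_gap"],s["gripper_force"],s["contact_force"],s["ft_torque"])
env.movel([.554,.1653,.19],.15); env.hold(.1)
s=monitor.sense();print(s["clock"],s["finger_gap"],s["gripper_force"],s["contact_force"],s["ft_torque"])
env.reach([.5237,-.1948,.18],down(np.pi/2-.008)); env.hold(.3)
s=monitor.sense();print(s["clock"],s["position"],s["contact_force"],s["ft_torque"])
f=eyes.grab_frame("wrist"); g=eyes.grab_frame("scene");pickle.dump([f,g],open("f2.pkl","wb"))
cv2.imwrite("pics/hov.png",cv2.cvtColor(f["frame"],cv2.COLOR_RGB2BGR))
```

```text
[[0.55422417 0.16659371 0.1005    ]] [[0.4862, -0.0559, 0.068], [0.5648, -0.0559, 0.068], [0.4821, -0.3363, 0.068], [0.5625, -0.3363, 0.068]]
5.5 0.6542120563370651 61.26966655254364 [-7.83018734 -1.20215265 10.59498831] [0.55346958 0.16534749 0.03500815]
0.6543152574404926 63.90289664268494 [ 0.88334337  0.01403676 -2.47695448] [ 0.0038713  -0.01216233 -0.00705212]
7.2833 0.6533121814728198 63.95534634590149 [ 0.71529803 -0.08305901 -3.38635541] [-0.01377591  0.00652496  0.00434789]
8.9417 [ 0.52389342 -0.19429033  0.18001403] [ 0.39100078  0.17762458 -2.22812083] [ 0.04177487  0.06668494 -0.04684723]
```

View pics/hov.png

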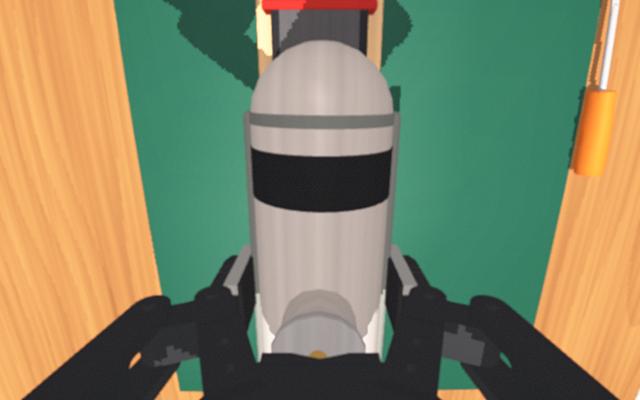

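Run:
```python
from h import *
import pickle
f,g=pickle.load(open("f2.pkl","rb"))
im=f["frame"].astype(int).max(2)
rr=[r for r in range(140,230) if im[r,320]<60]; print(rr[0],rr[-1], im[130:160,300].tolist())
b=plane(f,[[320,rr[0]-.5],[320,rr[-1]+.5]],.1995+.026);print(b.round(4).tolist(), b.mean(0))
for row in (130,150,190):
    print(row,f["frame"][row,242:256].tolist(),f["frame"][row,386:404].tolist())
print(plane(f,[[247,150],[398.5,150],[244,230],[399,230]],.1995).round(4).tolist())
```

```text
157 211 [194, 197, 196, 196, 196, 196, 198, 197, 198, 198, 196, 197, 196, 197, 198, 196, 197, 197, 198, 197, 198, 197, 198, 198, 184, 138, 73, 37, 31, 32]
[[0.5249, -0.1363, 0.2255], [0.5248, -0.1538, 0.2255]] [ 0.52483399 -0.14506138  0.2255    ]
130 [[81, 150, 120], [93, 142, 119], [104, 121, 110], [112, 113, 107], [116, 115, 108], [120, 119, 114], [120, 118, 114], [126, 121, 118], [140, 133, 128], [159, 147, 143], [170, 158, 152], [173, 160, 154], [175, 162, 155], [178, 164, 158]] [[178, 163, 157], [173, 160, 153], [169, 157, 151], [170, 157, 152], [165, 153, 147], [162, 149, 144], [149, 140, 134], [131, 125, 121], [124, 122, 117], [121, 119, 115], [121, 119, 114], [118, 116, 111], [116, 114, 110], [105, 120, 110], [88, 139, 115], [77, 149, 120], [76, 152, 122], [76, 150, 122]]
150 [[79, 153, 125], [81, 151, 123], [86, 140, 117], [103, 126, 110], [112, 113, 107], [119, 117, 113], [119, 119, 114], [115, 113, 111], [97, 96, 91], [60, 58, 58], [30, 30, 32], [25, 29, 28], [37, 35, 35], [48, 43, 45]] [[129, 119, 115], [111, 104, 101], [88, 82, 79], [61, 57, 56], [40, 39, 39], [52, 52, 52], [88, 89, 85], [114, 113, 109], [121, 119, 115], [119, 116, 111], [117, 115, 111], [108, 116, 108], [95, 131, 113], [82, 146, 119], [77, 150, 120], [77, 150, 119], [79, 152, 121], [77, 149, 120]]
190 [[80, 153, 124], [83, 157, 125], [81, 153, 124], [82, 154, 124], [88, 147, 120], [98, 129, 113], [110, 115, 108], [117, 114, 109], [119, 116, 112], [119, 118, 112], [97, 97, 91], [67, 67, 65], [37, 38, 39], [32, 33, 34]] [[30, 31, 30], [33, 34, 32], [50, 50, 50], [88, 86, 83], [113, 112, 106], [119, 118, 112], [118, 116, 111], [117, 115, 111], [110, 116, 108], [96, 134, 114], [82, 146, 118], [79, 152, 122], [82, 156, 125], [79, 152, 122], [77, 150, 121], [77, 150, 122], [79, 151, 120], [77, 149, 120]]
[[0.4971, -0.1382, 0.1995], [0.5547, -0.1385, 0.1995], [0.4936, -0.171, 0.1995], [0.557, -0.1713, 0.1995]]
```

Run:
```python
from h import *
q=down(np.pi/2-.011); X,Y=.5228,-.1947
env.movel([X,Y,.18],.05,frame=q); env.hold(.3)
def F(n=4):
    a=[]
    for _ in range(n): env.hold(.02); s=monitor.sense(); a.append(np.r_[s["contact_force"],s["ft_torque"],s["position"]])
    return np.mean(a,0)
b=F(10); print(b.round(3))
env.movel([X,Y,.118],.08)
f0=F(); print((f0-b)[:6].round(2),f0[6:].round(4),monitor.sense()["clock"])
z=.118; 
while z>.100:
    z-=.001; env.movel([X,Y,z],.02); v=F(); d=v-b
    print(round(z,4),d[:3].round(1),d[3:6].round(2),(v[6:]*1e3).round(1))
    if d[2]>9 or np.hypot(*d[:2])>8: break
print(monitor.sense()["clock"])
```

```text
[ 3.400e-02  3.200e-02 -2.632e+00  4.000e-03 -8.000e-03  1.000e-03
  5.230e-01 -1.950e-01  1.800e-01]
[ 0.01 -0.3  -0.47  0.01 -0.01  0.01] [ 0.5231 -0.1949  0.1186] 10.75
0.117 [-0.1 -0.1  0.1] [0.02 0.03 0.01] [ 522.8 -194.7  117.1]
0.116 [-0.3 -0.1  0.2] [-0.01  0.01 -0.01] [ 522.8 -194.7  116. ]
0.115 [-0.3 -0.5 -0.4] [-0.01  0.   -0.02] [ 522.8 -194.7  115. ]
0.114 [ 0.2 -0.3 -0.4] [0.   0.01 0.02] [ 522.8 -194.7  114. ]
0.113 [0.2 0.1 0.1] [-0.    0.04 -0.01] [ 522.8 -194.7  113. ]
0.112 [0.2 0.5 0.1] [-0.    0.01  0.01] [ 522.8 -194.7  112. ]
0.111 [-0.6 -0.1 -0.1] [-0.02  0.03  0.01] [ 522.8 -194.7  111. ]
0.11 [ 0.2 -0.1  0.1] [-0.01  0.    0.  ] [ 522.8 -194.7  110. ]
0.109 [-0.3  0.3  0.3] [ 0.    0.   -0.01] [ 522.8 -194.7  109. ]
0.108 [-0.  -0.3 -0. ] [ 0.02  0.01 -0.01] [ 522.8 -194.7  108. ]
0.107 [0.4 0.5 0. ] [ 0.02 -0.01  0.02] [ 522.8 -194.7  107. ]
0.106 [0.1 0.1 0.2] [ 0.01 -0.01  0.02] [ 522.8 -194.7  106. ]
0.105 [ 0.2 -0.1  0.2] [-0.02 -0.02  0.02] [ 522.8 -194.7  105. ]
0.104 [ 0.3 -0.4  0.3] [-0.01 -0.06  0.06] [ 522.8 -194.7  104. ]
0.103 [ 0.4 -0.1  0.9] [-0.02 -0.11  0.05] [ 522.8 -194.7  103. ]
0.102 [ 1.  -0.2  0.8] [-0.04 -0.11  0.06] [ 522.9 -194.7  102. ]
0.101 [ 0.9 -0.4  1.5] [-0.04 -0.1   0.07] [ 522.9 -194.7  101. ]
0.1 [ 1.4 -0.2  2.6] [-0.02 -0.15  0.09] [ 522.9 -194.7  100.1]
16.45
```

```bash
cat > st.py <<'E'
from h import *
b=np.r_[0,0,-2.6,0,0,0]
def F(n=4):
    a=[]
    for _ in range(n): env.hold(.015); s=monitor.sense(); a.append(np.r_[s["contact_force"],s["ft_torque"],s["position"]])
    return np.mean(a,0)
def show(z):
    v=F(); d=v[:6]-b; print(round(z,4),d[:3].round(1),d[3:].round(2),(v[6:]*1e3).round(1),round(monitor.sense()["clock"],2)); return d
E
python3 - <<'E'
from st import *
Y=-.1947
env.movel([.5228,Y,.1],.02,frame=down(np.pi/2-.006)); env.hold(.1); show(.1)
for X in (.5232,.5236): env.movel([X,Y,.1],.02); env.hold(.1); show(X)
E
```

```text
0.1 [1.5 0.3 2.6] [ 0.06 -0.15  0.03] [ 522.8 -194.7  100. ] 16.87
0.5232 [0.5 0.  2.4] [ 0.08 -0.06  0.04] [ 523.1 -194.7  100. ] 17.28
0.5236 [-0.7  0.6  2.4] [0.09 0.05 0.01] [ 523.5 -194.7  100. ] 17.7
```

Run:
```python
from st import *
X,Y=.5234,-.1947; z=.1; pk=0; mn=None
env.movel([X,Y,z],.02)
while z>.083:
    z-=.0006; env.movel([X,Y,z],.01); d=show(z); fz=d[2]
    if mn is None:
        if pk>9 and fz<pk-3: mn=fz; print("snap")
        pk=max(pk,fz)
    else: mn=min(mn,fz)
    if fz>19 or np.hypot(*d[:2])>6 or (mn is not None and fz<10.5 and False) : break
    if mn is not None and fz>mn+3: break
```

```text
0.0994 [-0.3  0.7  3.2] [0.06 0.   0.06] [ 523.4 -194.7   99.4] 18.27
0.0988 [-0.4 -0.2  2.9] [-0.01 -0.01  0.01] [ 523.4 -194.8   98.9] 18.58
0.0982 [ 0.  -0.1  4.1] [-0.02  0.02  0.03] [ 523.4 -194.8   98.3] 18.9
0.0976 [ 0.  -0.1  4.2] [-0.07  0.02  0.05] [ 523.4 -194.7   97.7] 19.22
0.097 [ 0.  -0.1  5.6] [-0.05 -0.    0.05] [ 523.5 -194.7   97.1] 19.53
0.0964 [ 0.  -0.2  5.7] [-0.03 -0.    0.04] [ 523.5 -194.7   96.5] 19.85
0.0958 [ 0.  -0.1  6.5] [-0.02 -0.01  0.06] [ 523.4 -194.7   95.9] 20.17
0.0952 [-0.2 -0.1  6.3] [ 0.   -0.01  0.03] [ 523.4 -194.7   95.2] 20.48
0.0946 [0.3 0.1 8.1] [-0.03  0.03  0.06] [ 523.5 -194.7   94.7] 20.8
0.094 [-0.3 -0.1  8.5] [0.03 0.04 0.07] [ 523.5 -194.8   94.2] 21.12
0.0934 [-0.7  0.6  8.8] [0.02 0.03 0.05] [ 523.5 -194.8   93.7] 21.43
0.0928 [-0.4  0.4  9.7] [0.01 0.04 0.05] [ 523.6 -194.8   93.1] 21.75
0.0922 [-0.9 -0.4  8. ] [-0.   -0.02  0.06] [ 523.5 -194.8   92.4] 22.07
0.0916 [-0.9 -0.4  9.3] [0.02 0.04 0.05] [ 523.5 -194.8   91.8] 22.38
0.091 [-1.1  0.7 10. ] [0.04 0.11 0.03] [ 523.5 -194.8   91.4] 22.7
0.0904 [-1.8  0.3 10.7] [0.09 0.18 0.05] [ 523.5 -194.8   90.9] 23.02
0.0898 [-0.8 -0.1  6.9] [0.03 0.06 0.01] [ 523.3 -194.7   89.7] 23.33
snap
0.0892 [-1.6  0.3  7.3] [0.02 0.17 0.03] [ 523.3 -194.7   89.1] 23.65
0.0886 [-1.7  0.1  7.7] [0.07 0.24 0.02] [ 523.3 -194.7   88.6] 23.97
0.088 [-1.8  0.1  8.2] [ 0.06  0.25 -0.01] [ 523.3 -194.7   88.1] 24.28
0.0874 [-1.5  0.1  8.3] [ 0.04  0.27 -0.01] [ 523.3 -194.7   87.5] 24.6
0.0868 [-2.3  1.   9.6] [0.09 0.31 0.02] [ 523.4 -194.7   87. ] 24.92
0.0862 [-2.4  0.5 10.1] [0.13 0.39 0.01] [ 523.4 -194.7   86.5] 25.23
```

Run:
```python
from st import *
f=eyes.grab_frame("wrist")["frame"][80:330,210:430]; g=eyes.grab_frame("scene")["frame"][170:290,100:300]
a=cv2.resize(f,None,fx=2,fy=2); c=cv2.resize(g,(400,240)); c=np.vstack([c,np.zeros((a.shape[0]-240,400,3),np.uint8)])
t=np.hstack([cv2.resize(a,(396,500))[:500],c[:500]])
cv2.imwrite("pics/snap.png",t[:,:,::-1])
```

```text
(no output)
```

View pics/snap.png

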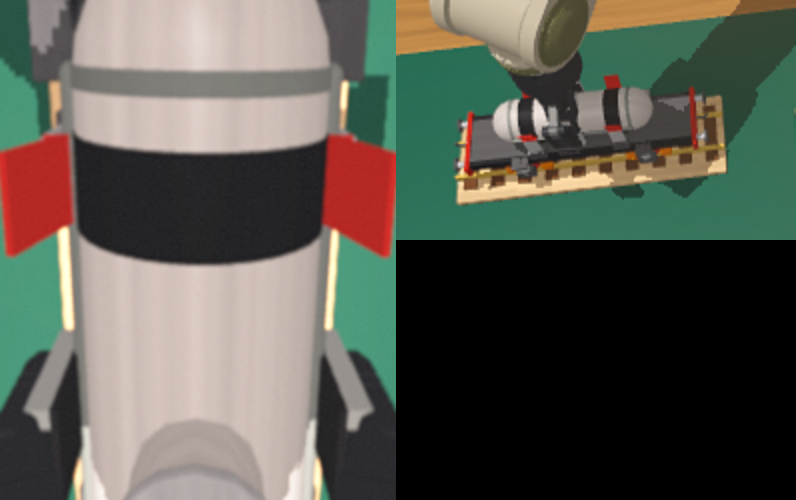

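Run:
```python
from st import *
X,Y=.5228,-.1947; z=.0862; show(z)
env.movel([X,Y,z],.02); env.hold(.1); show(z)
fl=0
while z>.0805:
    z-=.0006; env.movel([X,Y,z],.01); d=show(z); fz=d[2]
    if fz>15.5 or np.hypot(*d[:2])>6: break
```

```text
0.0862 [-2.6  0.8 10.8] [0.11 0.37 0.07] [ 523.4 -194.7   86.5] 25.4
0.0862 [ 0.3  0.9 10. ] [ 0.17 -0.06  0.07] [ 523.3 -194.7   86.7] 25.82
0.0856 [ 0.   0.8 10.9] [0.24 0.02 0.05] [ 523.3 -194.7   86.2] 26.13
0.085 [-1.   1.8 12.3] [0.23 0.09 0.04] [ 523.3 -194.7   85.7] 26.45
0.0844 [-0.6  2.2 13.3] [0.28 0.17 0.04] [ 523.3 -194.7   85.2] 26.77
0.0838 [-1.3  2.  14. ] [0.3  0.24 0.09] [ 523.3 -194.7   84.8] 27.08
0.0832 [-1.7  2.3 15.3] [0.34 0.28 0.07] [ 523.3 -194.7   84.3] 27.4
0.0826 [-2.3  2.4 16.2] [0.38 0.37 0.1 ] [ 523.3 -194.8   83.8] 27.72
```

Run:
```python
from st import *
X,Y=.5231,-.1947
for z in (.0865,.0895,.091): env.movel([X,Y,z],.02); env.hold(.1); show(z)
env.release(); env.hold(.2); show(z)
env.movel([X,Y,.18],.08)
q=down(np.pi/2-.006)
env.reach([X,Y-.02,.25],q); env.hold(.3)
f=eyes.grab_frame("wrist")["frame"][40:340,200:440]; g=eyes.grab_frame("scene")["frame"][180:280,120:280]
cv2.imwrite("pics/done.png",np.hstack([cv2.resize(f,(400,500)),np.vstack([cv2.resize(g,(400,250),interpolation=cv2.INTER_CUBIC),np.zeros((250,400,3),np.uint8)])])[:,:,::-1]); print(monitor.sense()["clock"])
```

```text
0.0865 [-1.   0.1  9.9] [0.14 0.11 0.06] [ 523.3 -194.7   86.9] 28.23
0.0895 [1.2 0.5 6.3] [ 0.11 -0.26  0.01] [ 523.3 -194.7   89.4] 28.69
0.091 [3.9 0.4 3.3] [ 0.04 -0.52  0.02] [ 523.2 -194.7   90.9] 29.11
0.091 [-0.1  0.3  2.7] [-0.02 -0.02  0.02] [ 523.1 -194.7   91. ] 29.78
31.8417
```

View pics/done.png

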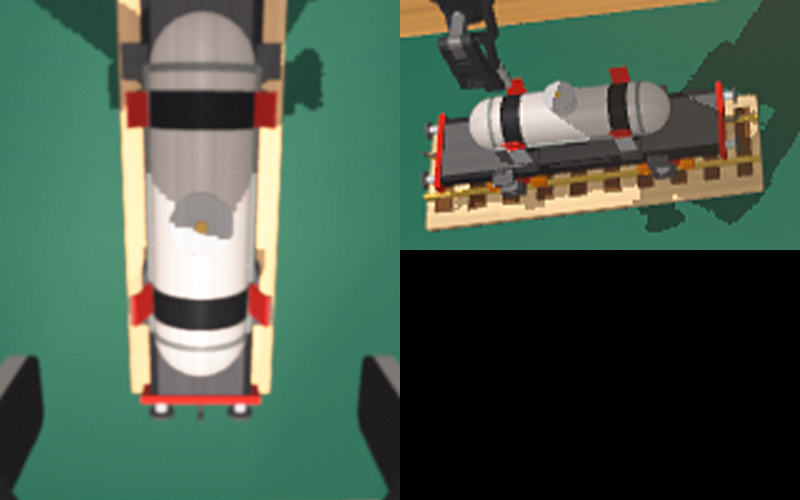

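Run:
```python
from h import *
f=eyes.grab_frame("wrist"); im=f["frame"].astype(int); r,g,b=im[...,0],im[...,1],im[...,2]
m=((r>110)&(g<60)&(b<60)).astype(np.uint8); m[310:]=0; m[:,:250]=0; m[:,400:]=0
n,l,st,c=cv2.connectedComponentsWithStats(m)
for i in range(1,n):
    if st[i,4]>60: print(st[i].tolist(), plane(f,[c[i]],.123).round(4))
```

```text
[308, 0, 57, 9, 286] [[ 0.5379 -0.0714  0.123 ]]
[276, 94, 13, 22, 229] [[ 0.4935 -0.1448  0.123 ]]
[352, 95, 13, 21, 243] [[ 0.5544 -0.1453  0.123 ]]
[281, 211, 11, 23, 187] [[ 0.4933 -0.2447  0.123 ]]
[350, 211, 10, 23, 163] [[ 0.5539 -0.2452  0.123 ]]
[286, 271, 69, 9, 171] [[ 0.5249 -0.3     0.123 ]]
```

The clip widths are 60.9 and 60.6 mm, against 59.9 and 60.5 mm when free, so all four clips have sprung back over the seams.

```bash
python3 -c "
from h import *
print(job.hand_in())"
```

```text
the job is handed in; nothing more can be done
None
```

The tank is clipped onto the wagon, dome up, with both bands in their clips and all four hooks sprung back over the seams; the push read at most about 16 N (springs go solid at 24 N), the gripper let go and moved clear, and I handed the job in at about 32 s of the 56 s allowed (no verdict was returned).

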